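# Count out three grinding balls with the rocking counting board

### The job

Use the rocking counting board with three pockets to count out three small steel grinding balls: press down its pocket end until it rests on its stop, so that a ball drops into every pocket, then press down its channel end to the stop, so that the excess balls roll back into the channel. Do not touch the balls, and leave the similar board with two larger pockets as it is.

Things in the scene. Friction and masses are not known exactly. Their poses are not given: they have to be found in the camera images.
- board (a joint): hinge of the three-pocket board, the one to work. Tilt in rad: 0 = channel end 12 degrees down on its stop, as at the start; 0.419 = pocket end 12 degrees down on its stop, where it stops dead. The hinge is stiff: the board stays at whatever tilt it is left, and pressing a pad takes about 2 to 4 N
- board_centre (a point): three-pocket board: white plastic tray 128 x 97 mm, walls 14 mm high, a ribbed press pad (44 x 72 mm) outside each end wall, on a dark steel stand (base 150 x 126 mm). This point is the middle of its floor, on the hinge axis, 55 mm above the worktop; it turns with the board: x along the floor to the pocket end, y along the hinge, z out of the floor
- board_pocket1 (a point): centre of the mouth (level with the floor) of one of the three round pockets, 20 mm across and 9 mm deep, each at the end of a lane between 10 mm high ribs; 45 mm from the hinge axis, at y = -30.7 mm of board_centre. A ball that lies in the pocket has its centre about 1 mm below this point
- board_pocket2 (a point): the same for the middle pocket, y = 0
- board_pocket3 (a point): the same for the third pocket, y = 30.7 mm
- board_channel (a point): middle of the floor of the channel, the plain strip 20 mm wide and 89 mm long along the end wall opposite the pockets (x = -60 to -40 mm from board_centre), open to the lanes. Axes as board_centre
- board_pocket_pad (a point): middle of the upper face of the press pad outside the pocket end of the three-pocket board, 85 mm from the hinge axis; about 75 mm above the worktop at the start, about 40 mm when this end is down
- board_channel_pad (a point): middle of the upper face of the like press pad outside the channel end, 85 mm from the hinge axis; about 40 mm above the worktop at the start, about 75 mm when the pocket end is down
- big_board (a joint): hinge of the other board, to be left alone: the same tray and stand, but with two lanes, two pockets 26 mm across and three steel balls of 22 mm; same meaning of values, 0 at the start
- big_board_centre (a point): centre of the two-pocket board's tray, as board_centre
- ball1: one of five alike steel balls, 16 mm across, 17 g, that lie side by side in the channel of the three-pocket board at the start; origin at its centre
- ball2: one of five alike steel balls, 16 mm across, 17 g, that lie side by side in the channel of the three-pocket board at the start; origin at its centre
- ball3: one of five alike steel balls, 16 mm across, 17 g, that lie side by side in the channel of the three-pocket board at the start; origin at its centre
- ball4: one of five alike steel balls, 16 mm across, 17 g, that lie side by side in the channel of the three-pocket board at the start; origin at its centre
- ball5: one of five alike steel balls, 16 mm across, 17 g, that lie side by side in the channel of the three-pocket board at the start; origin at its centre

How it is judged:
By the outcome, as a careful person would: the job done as asked, in the order asked, and still so for the second after the job is handed in, with the robot touching nothing.
It also fails if it takes over 35 s, if anything falls off the work surface, if the arm or the gripper's body presses on something with over 40 N, if the wrist force passes 120 N, or if a joint passes its speed limit or range.

### The arm

A 6-joint arm with a two-finger parallel gripper is mounted at the origin on a cart in front of the work surface, level with it; the furniture and walls round the work are solid. World frame = base frame: x ahead of the robot, y to its left, z up, the work surface at z = 0. Lengths are in m, angles in rad, forces in N, time in s.
With the tool pointing down it reaches from about 0.25 to 0.775 m from the base axis. Payload 4 kg.
Tool frame: the origin (TCP) lies at the very end of the fingers, on their centre line; the grasp point (between the pads) lies 19 mm behind it (robot.pinch_z is the distance from the TCP to the grasp point, in m); z points along the fingers, y is the line along which they close (so a half turn about z gives the same grasp; the last joint's range is limited). The gripper opens to 94 mm and grips with 3 to 60 N. Pads are 16 mm wide; open, the fingers measure 119 mm over their backs; the gripper's body (75 mm by 177 mm) begins 78 mm behind the grasp point.
Start: joints at [-1.28, 0.087, 1.371, -0, 1.684, -0.103], TCP at [0.211, -0.508, 0.206] pointing down, gripper open.
Joint ranges: [-3.1, 3.1], [-0.76, 2.03], [0.27, 2.55], [-1.08, 4.22], [0.17, 2.65], [-2.57, 2.57]. Speed limits (rad/s): [2.79, 2.79, 3.14, 3.14, 3.14, 3.14].

### API

Orientations are given as [roll, pitch, yaw] about the fixed x, y, z axes, in that order (R = Rz(yaw) Ry(pitch) Rx(roll)).
In Python, from bench import robot gives the robot as it stands.
- The arm moves only by the tool arm_command, never from a script. Its argument "targets" is one flat list of numbers, 7 for each row, row after row: the turn, a rotation vector about the tool's x, y, z in degrees, then the shift along the tool's x, y, z in mm, then the closure, from -1 (fully open) to 1 (shut). In form: [ax, ay, az, x, y, z, hand, ax, ay, az, x, y, z, hand, ...]. A call has 1 to 20 rows; each row is the pose to reach, as a shift and turn from the pose commanded when the call began, along the tool's axes at that moment; what a row does not reach only later rows make up. A row lasts 1/10 s, in which the tool goes at most 50 mm and 8.59 degrees, less where a joint would pass 70% of its speed; a pose out of reach is approached as far as the arm can. A call with a gripper value outside its range is refused whole. The fingers move at their own pace and stop on an object; the grip force is fixed at half the most. Time passes only in rows, so rows that repeat a pose let the fingers close. It gives the time, the measured TCP pose, the force, the opening and the grip force at its end, in the units of the state.
- robot.get_obs(): the state, without advancing time (a new reading comes with each control period).
- robot.snapshot(name): name is "scene" or "side" or "wrist"; returns a dict with "color" (420x560x3 uint8, red, green, blue), "range_z" (420x560 float32, m along the optical axis (not along the pixel's ray), 0 where there is no reading), "fx", "fy", "cx", "cy" (pixels), "T" (4x4, takes a point from camera to world coordinates); the wrist camera has in their place "T_tool_cam" (4x4, takes a point from camera to tool coordinates, whose origin is the TCP and whose axes are the flange's). Camera axes: x right, y down, z forward; pixel columns grow to the right and rows downward; lengths in m; the calibration is good to about 2 mm. A picture is of the moment at which its call begins: read the wrist's pose just before it.
- robot.close_job(): hands the job in; it is judged then, once.
The state is a dict: "time": time; "joint_positions": joint angles; "qvel": joint speeds; "joint_torque": joint torques, N m; "tool_pos": TCP position; "ee_rot": TCP orientation; "wrist_force": force on the tool from outside, world axes, zero at the start; "wrist_torque": the same for the moment, N m; "width": finger opening in m; "finger_force": force on a finger pad.
Only numpy, scipy, OpenCV 4.12 (cv2) and the standard library are available. Lean on these libraries where they do the work, as an engineer would, in place of code of your own. Each camera call takes 0.05 s, during which the arm holds its last target. There are 200 camera calls.

## Working session

There is one attempt and no reset: what is moved stays moved. The work goes in short steps, Python scripts to look and compute and a tool call to move; the robot and the scene stay as the last step left them, time stands still between calls to the robot, and variables do not carry over. Pictures are saved under pics/ and viewed, at most 10 in all, crops included, and the job is handed in when it is done.

Besides the shell and the picture viewer there is one more tool, called after "Request:" as name(argument=value, ...) on one line, values as JSON. arm_command: Moves the arm, as the interface text tells. Its arguments: {"type":"object","properties":{"targets":{"type":"array"}},"required":["targets"]}

```bash
mkdir -p pics; python3 - <<'E'
from bench import robot
import cv2,numpy as np
o=robot.get_obs();print(o)
for n in("scene","side"):
    s=robot.snapshot(n);cv2.imwrite(f"pics/{n}0.png",s["color"][:,:,::-1]);np.savez(f"{n}0.npz",**s)
    print(n,s["fx"],s["cx"],s["cy"],s["T"].round(3))
E
```

```text
{'time': 0.0, 'joint_positions': array([-1.28012190e+00,  8.79741768e-02,  1.37224348e+00, -7.92847315e-06,
        1.68362176e+00, -1.03107420e-01]), 'qvel': array([ 1.15664083e-03,  8.43048894e-05, -3.12904481e-04, -7.77447894e-04,
       -2.76793911e-04,  7.57718425e-04]), 'joint_torque': array([-2.32211874e-03, -3.40181601e+01, -3.02430403e+01,  7.12973555e-02,
        3.30615195e-02, -1.84324545e-04]), 'tool_pos': array([ 0.21085529, -0.50737488,  0.20429919]), 'ee_rot': array([-3.13935702e+00, -2.23408726e-04,  3.93780710e-01]), 'wrist_force': array([0.00385162, 0.8467091 , 0.05820337]), 'wrist_torque': array([-0.01900502,  0.0149087 ,  0.00122265]), 'finger_force': 0.0, 'width': 0.0940688233605348}
scene 398.3621952231817 273.9983228159863 215.1340630088869 [[-0.637 -0.455  0.623 -0.102]
 [-0.771  0.355 -0.528  0.537]
 [ 0.019 -0.817 -0.577  0.69 ]
 [ 0.     0.     0.     1.   ]]
side 409.27843287630674 272.2360599184985 213.68212058322158 [[-0.845 -0.35   0.404  0.197]
 [-0.534  0.55  -0.642  0.522]
 [ 0.002 -0.759 -0.652  0.653]
 [ 0.     0.     0.     1.   ]]
```

View pics/scene0.png

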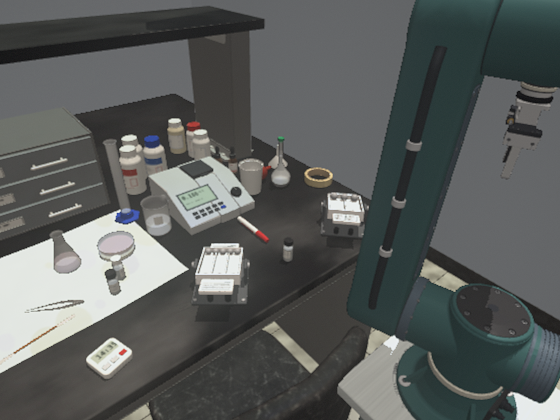

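View pics/side0.png

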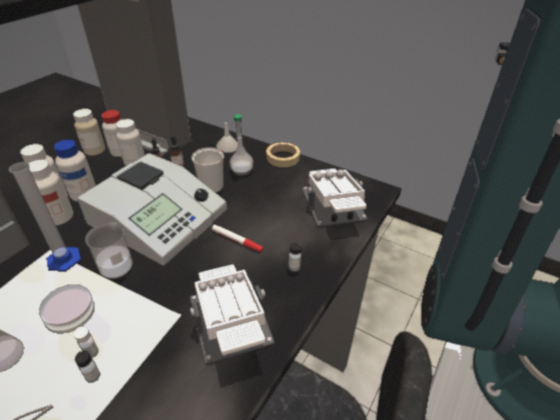

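The board at scene (220,272) / side (230,308) looks three-laned, and the one at side (338,195) two-laned. I'll check that with enlarged crops and measure the near one.

```bash
cat > h.py <<'E'
import numpy as np
def P(s,u,v):
    z=s["range_z"][int(v),int(u)]
    return (s["T"]@[(u-s["cx"])/s["fx"]*z,(v-s["cy"])/s["fy"]*z,z,1])[:3]
def cloud(s,u0,u1,v0,v1):
    v,u=np.mgrid[v0:v1,u0:u1];z=s["range_z"][v0:v1,u0:u1]
    c=np.stack([(u-s["cx"])/s["fx"]*z,(v-s["cy"])/s["fy"]*z,z,np.ones_like(z)],-1)@s["T"].T
    return c[...,:3],s["color"][v0:v1,u0:u1],z>0
E
python3 - <<'E'
import cv2,numpy as np
from h import *
a=np.load("side0.npz");b=np.load("scene0.npz")
r=lambda i,u,v:cv2.resize(i[v:v+110,u:u+100,::-1],(400,440),interpolation=2)
cv2.imwrite("pics/crop1.png",np.hstack([r(a["color"],180,255),r(b["color"],170,230)]))
for n,s,box in(("side",a,(180,285,255,365)),("scene",b,(170,265,230,315))):
    c,k,m=cloud(s,*box)
    w=(k.min(-1)>110)&m&(c[...,2]>.03)&(c[...,2]<.11)
    p=c[w];print(n,len(p),p.mean(0).round(4),p.min(0).round(3),p.max(0).round(3))
    print(cv2.minAreaRect((p[:,:2]*1000).astype(np.float32)))
E
```

```text
side 4419 [0.4924 0.1904 0.0613] [0.401 0.09  0.032] [0.607 0.273 0.083]
((503.8395080566406, 180.9234161376953), (129.0583953857422, 220.2921905517578), 34.98701858520508)
scene 2038 [0.4913 0.1954 0.062 ] [0.401 0.093 0.032] [0.607 0.276 0.084]
((504.47900390625, 185.565185546875), (132.90235900878906, 210.71585083007812), 51.72117614746094)
```

View pics/crop1.png

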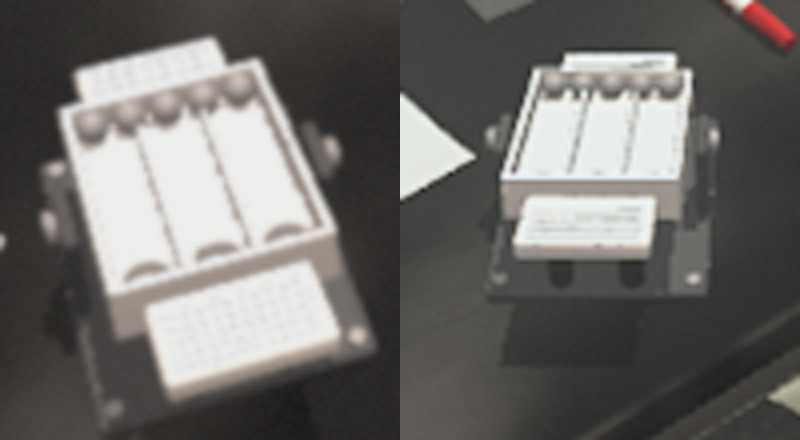

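```bash
python3 - <<'E'
import cv2,numpy as np
from h import *
for n,b,pads in (("side0.npz",(180,255),{"pocket":[(152,308),(308,266),(338,340),(170,385)],"chan":[(78,74),(214,40),(224,66),(80,98)],"rim":[(62,108),(262,62),(334,232),(112,294)]}),
          ("scene0.npz",(170,230),{"pocket":[(124,200),(255,198),(254,244),(116,246)],"chan":[(167,57),(274,56),(276,66),(165,68)]})):
    s=np.load(n)
    for k,q in pads.items():
        q=np.array(q)/4+b
        if k=="rim":
            print([P(s,*x).round(4).tolist() for x in q]);continue
        m=np.zeros(s["range_z"].shape,np.uint8);cv2.fillPoly(m,[q.astype(int)],1);m=cv2.erode(m,np.ones((3,3)) if k=="pocket" else np.ones((1,1)))
        c,_,ok=cloud(s,0,560,0,420);p=c[(m>0)&ok]
        A=np.c_[p[:,:2],np.ones(len(p))];f=np.linalg.lstsq(A,p[:,2],rcond=None)[0]
        print(n,k,len(p),p.mean(0).round(4),np.median(p,0).round(4),"rect",cv2.minAreaRect((p[:,:2]*1000).astype(np.float32)),"slope",f[:2].round(3),np.degrees(np.arctan2(f[1],f[0])).round(1))
E
```

```text
side0.npz pocket 735 [0.4374 0.2347 0.0752] [0.4375 0.2348 0.0755] rect ((438.1875915527344, 233.99581909179688), (65.4711685180664, 39.48021697998047), 50.96592712402344) slope [-0.156  0.133] 139.6
side0.npz chan 265 [0.5763 0.1233 0.0375] [0.5762 0.1235 0.0376] rect ((583.6268920898438, 116.13054656982422), (71.78988647460938, 46.03032302856445), 48.03739547729492) slope [-0.244  0.181] 143.4
[[0.5843, 0.1759, 0.0552], [0.5518, 0.0631, -0.0007], [0.4293, 0.1793, 0.0778], [0.4878, 0.2539, 0.0801]]
scene0.npz pocket 331 [0.4369 0.2349 0.0752] [0.4371 0.2352 0.0754] rect ((438.9594421386719, 235.16415405273438), (66.47845458984375, 41.11846160888672), 55.43522262573242) slope [-0.16   0.135] 139.8
scene0.npz chan 100 [0.5805 0.1247 0.0359] [0.5801 0.127  0.0365] rect ((580.3441162109375, 117.36264038085938), (92.69779205322266, 46.12310028076172), 83.83899688720703) slope [-0.44   0.359] 140.8
```

The crop confirms three pockets at the near end of this board, with five balls in the far channel. The pocket pad is at about (0.437, 0.235, 0.0755), and the axis from channel to pocket points at about 140.5°. The channel pad is at about (0.565, 0.129). Next I move above the pocket pad with the fingers shut and their width along the hinge.

Request:
arm_command(targets=[0,0,-118,493,-600,0,1,0,0,-118,493,-600,0,1,0,0,-118,493,-600,0,1,0,0,-118,493,-600,0,1,0,0,-118,493,-600,0,1,0,0,-118,493,-600,0,1,0,0,-118,493,-600,0,1,0,0,-118,493,-600,0,1,0,0,-118,493,-600,0,1,0,0,-118,493,-600,0,1,0,0,-118,493,-600,0,1,0,0,-118,493,-600,0,1,0,0,-118,493,-600,0,1,0,0,-118,493,-600,0,1,0,0,-118,493,-600,0,1,0,0,-118,493,-600,0,1,0,0,-118,493,-600,0,1,0,0,-118,493,-600,0,1,0,0,-118,493,-600,0,1,0,0,-118,493,-600,0,1])

```text
time: 2.1
tool_pos: [0.436, 0.2341, 0.2056]
ee_rot: [3.142, 0.0, 2.451]
wrist_force: [-0.7, -0.4, 0.4]
width: 0.0
finger_force: 0.0
```

Request:
arm_command(targets=[0,0,0,0,0,40,1,0,0,0,0,0,80,1,0,0,0,0,0,110,1,0,0,0,0,0,122,1,0,0,0,0,0,126,1,0,0,0,0,0,130,1,0,0,0,0,0,134,1,0,0,0,0,0,138,1,0,0,0,0,0,142,1,0,0,0,0,0,146,1,0,0,0,0,0,150,1,0,0,0,0,0,154,1,0,0,0,0,0,158,1,0,0,0,0,0,160,1,0,0,0,0,0,162,1,0,0,0,0,0,162,1])

```text
time: 3.7
tool_pos: [0.4361, 0.2349, 0.0431]
ee_rot: [-3.141, 0.0, 2.453]
wrist_force: [0.6, 0.7, 1.3]
width: 0.0006
finger_force: 0.7
```

Request:
arm_command(targets=[0,0,0,0,0,1,1,0,0,0,0,0,2,1,0,0,0,0,0,3,1,0,0,0,0,0,3,1])

```text
time: 4.1
tool_pos: [0.4358, 0.235, 0.0401]
ee_rot: [-3.141, -0.0, 2.453]
wrist_force: [0.4, -0.0, 1.8]
width: 0.0007
finger_force: 0.6
```

Request:
arm_command(targets=[0,0,0,0,0,1,1,0,0,0,0,0,2,1,0,0,0,0,0,2,1])

```text
time: 4.4
tool_pos: [0.436, 0.235, 0.0397]
ee_rot: [-3.141, 0.0, 2.453]
wrist_force: [-1.9, -3.2, 8.7]
width: 0.0006
finger_force: 4.1
```

```bash
python3 - <<'E'
from bench import robot
import cv2,numpy as np
print(robot.get_obs()["wrist_force"])
L=[]
for n,u,v in(("side",175,250),("scene",165,220)):
    s=robot.snapshot(n);np.savez(f"{n}1.npz",**s);L.append(cv2.resize(s["color"][v:v+120,u:u+100,::-1],(400,480),interpolation=2))
cv2.imwrite("pics/b.png",np.hstack(L))
E
```

```text
[-1.85585518 -3.2336991   8.73660076]
```

View pics/b.png

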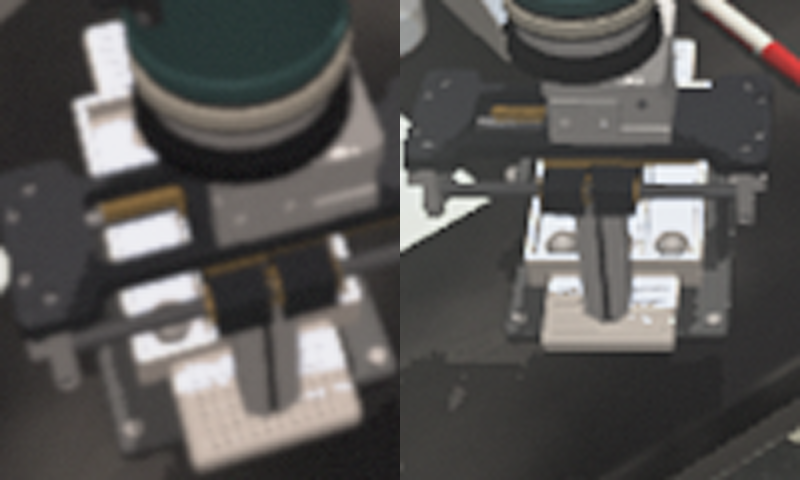

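The stop is reached: 8.7 N at z = 0.0397. Both outer pockets show balls, and the hand hides the middle one. I'll lift and look with the wrist camera.

Request:
arm_command(targets=[0,0,0,0,0,-10,1,0,0,0,0,0,-50,1,0,0,0,0,0,-100,1,0,0,0,0,0,-150,1,0,0,0,0,0,-150,1])

```text
time: 5.0
tool_pos: [0.4395, 0.237, 0.197]
ee_rot: [3.128, 0.007, 2.454]
wrist_force: [0.7, -0.0, 0.8]
width: 0.0006
finger_force: 0.0
```

```bash
python3 - <<'E'
from bench import robot
import cv2,numpy as np
s=robot.snapshot("wrist");a=s["color"][:,:,::-1]
s=robot.snapshot("scene");b=cv2.resize(s["color"][220:340,165:265,::-1],(350,420),interpolation=2)
cv2.imwrite("pics/c.png",np.hstack([cv2.resize(a,(450,337)),cv2.resize(b,(281,337))]))
E
```

```text
(no output)
```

View pics/c.png

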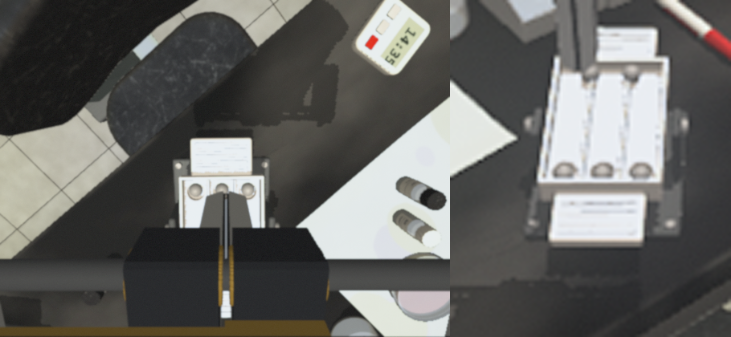

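All three pockets are filled (balls at (565/603/641, 170) in the right crop), but two balls appear at the channel end already. I'll check the tilt.

```bash
python3 - <<'E'
from bench import robot
import cv2,numpy as np
from h import *
s=robot.snapshot("scene")
f=337/120
for n,x,y in(("pocketpad",597,220),("chanpad",628,42),("ballA",590,75),("ballB",632,72),("mid",585,120)):
    u=165+(x-450)/f;v=220+y/f;print(n,P(s,u,v).round(4))
print(robot.get_obs()["time"])
a=robot.snapshot("side");cv2.imwrite("pics/d.png",np.hstack([cv2.resize(i[v:v+120,u:u+100,::-1],(400,480),interpolation=2) for i,u,v in((a["color"],175,250),(s["color"],165,220))]))
E
```

```text
pocketpad [0.4369 0.2369 0.0365]
chanpad [0.5679 0.1167 0.0735]
ballA [0.4239 0.2394 0.1927]
ballB [0.5269 0.1403 0.0776]
mid [0.5157 0.1957 0.0618]
5.15
```

View pics/d.png

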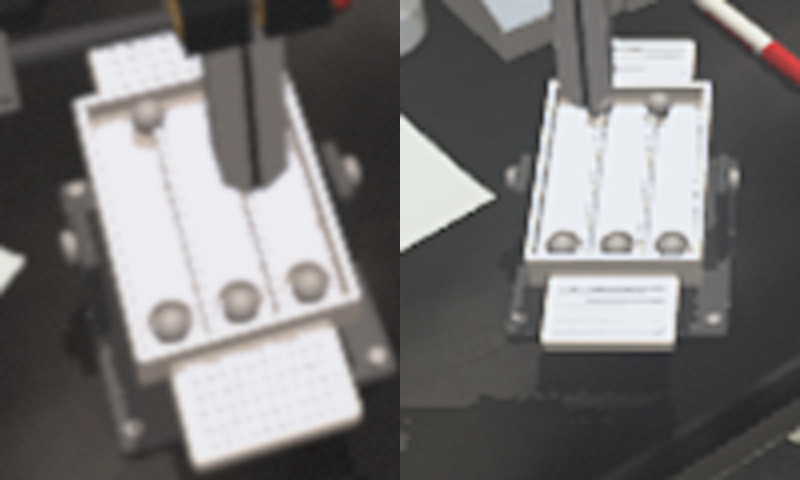

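The pocket end is down, with a ball in each pocket, and the two excess balls rest against the rib ends. Next is the channel pad.

Request:
arm_command(targets=[0,0,0,-50,0,0,1,0,0,0,-100,0,0,1,0,0,0,-150,0,0,1,0,0,0,-171,0,0,1,0,0,0,-171,0,0,1,0,0,0,-171,0,0,1])

```text
time: 5.8
tool_pos: [0.5669, 0.1267, 0.1859]
ee_rot: [-3.138, -0.004, 2.453]
wrist_force: [-0.6, 0.1, -0.8]
width: 0.0005
finger_force: 0.0
```

Request:
arm_command(targets=[0,0,0,0,0,40,1,0,0,0,0,0,80,1,0,0,0,0,0,104,1,0,0,0,0,0,109,1,0,0,0,0,0,112,1,0,0,0,0,0,115,1,0,0,0,0,0,118,1,0,0,0,0,0,121,1,0,0,0,0,0,124,1,0,0,0,0,0,127,1,0,0,0,0,0,130,1,0,0,0,0,0,133,1,0,0,0,0,0,136,1,0,0,0,0,0,139,1,0,0,0,0,0,142,1,0,0,0,0,0,144,1,0,0,0,0,0,145,1,0,0,0,0,0,146,1,0,0,0,0,0,146,1])

```text
time: 7.7
tool_pos: [0.5676, 0.1268, 0.0421]
ee_rot: [-3.141, -0.001, 2.453]
wrist_force: [0.3, 1.3, 1.4]
width: 0.0008
finger_force: 0.7
```

Request:
arm_command(targets=[0,0,0,0,0,1,1,0,0,0,0,0,2,1,0,0,0,0,0,3,1,0,0,0,0,0,3,1])

```text
time: 8.1
tool_pos: [0.5678, 0.127, 0.0412]
ee_rot: [-3.142, -0.001, 2.454]
wrist_force: [-3.6, 0.3, 8.6]
width: 0.0004
finger_force: 4.2
```

Request:
arm_command(targets=[0,0,0,0,0,1,1,0,0,0,0,0,1,1,0,0,0,0,0,1,1])

```text
time: 8.4
tool_pos: [0.5678, 0.127, 0.0411]
ee_rot: [3.141, -0.0, 2.454]
wrist_force: [-4.6, 0.2, 12.2]
width: 0.0006
finger_force: 5.7
```

Request:
arm_command(targets=[0,0,0,0,0,-5,1,0,0,0,0,0,-40,1,0,0,0,0,0,-90,1,0,0,0,0,0,-140,1,0,0,0,50,0,-160,1,0,0,0,100,0,-160,1,0,0,0,150,0,-160,1,0,0,0,200,0,-160,1,0,0,0,250,0,-160,1,0,0,0,250,0,-160,1,0,0,0,250,0,-160,1])

```text
time: 9.5
tool_pos: [0.3741, 0.2857, 0.198]
ee_rot: [-3.14, 0.001, 2.456]
wrist_force: [0.2, -1.1, -0.2]
width: 0.0008
finger_force: 0.0
```

```bash
python3 - <<'E'
from bench import robot
import cv2,numpy as np
from h import *
L=[]
for n,u,v in(("side",175,250),("scene",165,220)):
    s=robot.snapshot(n);L.append(cv2.resize(s["color"][v:v+120,u:u+100,::-1],(400,480),interpolation=2))
    print(n,[P(s,*q).round(4) for q in ([(241,337)] if n=="side" else [(216,285),(225,245)])])
    print("before",[P(np.load(n+"0.npz"),*q).round(4) for q in ([(241,337)] if n=="side" else [(216,285),(225,245)])])
cv2.imwrite("pics/e.png",np.hstack(L))
E
```

```text
side [array([0.434 , 0.2375, 0.0789])]
before [array([0.4353, 0.2359, 0.0758])]
scene [array([0.4388, 0.2362, 0.0752]), array([0.5812, 0.1203, 0.0342])]
before [array([0.4388, 0.2362, 0.0753]), array([0.5818, 0.12  , 0.0337])]
```

View pics/e.png

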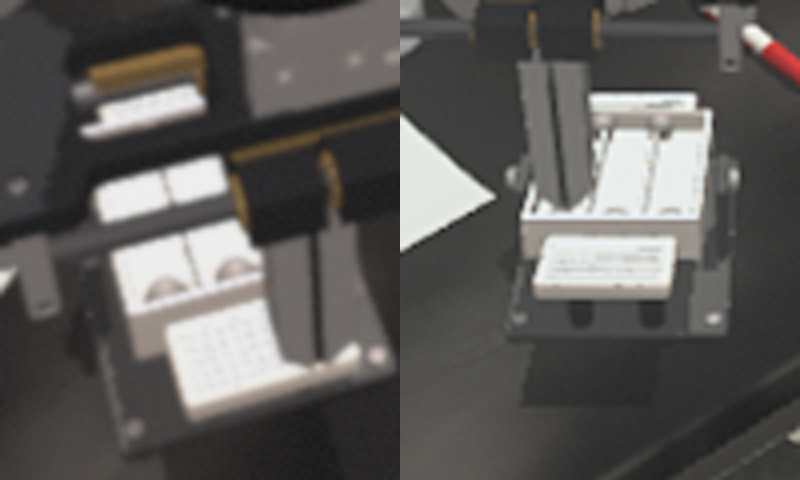

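The board is back on its channel stop, with the pad heights matching the start. I'll clear the view for one last check of the third pocket.

Request:
arm_command(targets=[0,0,0,0,-50,-30,1,0,0,0,0,-100,-50,1,0,0,0,0,-150,-50,1,0,0,0,0,-200,-50,1,0,0,0,0,-200,-50,1])

```text
time: 10.1
tool_pos: [0.247, 0.1282, 0.2494]
ee_rot: [3.14, 0.003, 2.448]
wrist_force: [0.2, -0.4, -1.1]
width: -0.0001
finger_force: 0.0
```

```bash
python3 - <<'E'
from bench import robot
import cv2,numpy as np
L=[]
for n,u,v in(("side",175,250),("scene",165,220)):
    s=robot.snapshot(n);L.append(cv2.resize(s["color"][v:v+120,u:u+100,::-1],(400,480),interpolation=2))
cv2.imwrite("pics/f.png",np.hstack(L))
E
```

```text
(no output)
```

View pics/f.png

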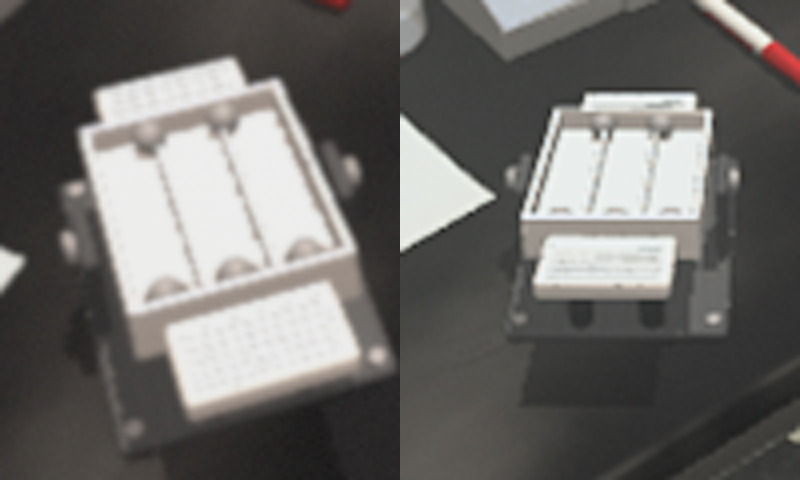

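Three balls sit in the pockets (side crop about (165,290), (237,268), (305,250)), and two are in the channel at (150,135) and (223,118).

```bash
python3 -c "
from bench import robot
print(robot.close_job())"
```

```text
the job is handed in; nothing more can be done
None
```

The job is handed in: three balls are in the pockets, the two excess balls are back in the channel, and the board rests on its channel stop; neither the balls nor the two-pocket board was touched.

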